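# Take the bore of a lamp foot's bushing with a locking bore gauge

## Task

Lift the bore gauge out of its wooden stand with its two side buttons squeezed in, find the bore of the brass bushing in the lamp foot and gently lower the gauge into it until its collar sits on the bushing. Let go so that the plungers spring out to the wall of the bore, then press the brass lock cap on top down until it stops, without forcing it. Then draw the gauge out, holding it so that the locked size is not lost (its body has two plain sides for this), and stand it back upright in its stand, still locked, leaving the other things on the table alone.

Things in the scene. Friction and masses are not known exactly. Their poses are not given: they have to be found in the camera images.
- gauge: Steel bore gauge (0.25 kg), upright in its stand. Origin: centre of the underside of its collar, a disc 58 mm across, 5 mm thick; z up along the gauge, y along its two plungers. Below the collar is the head, above it a neck 22 mm across, then a dark square body 24 x 24 mm from z = 15 to 51 mm, its +x and -x sides plain (to carry it by when locked), and on top the brass lock cap.
- gauge_grip (a point): Middle of the gauge's body, at z = 33 mm of the gauge. Here, on the +y and -y sides, are ribbed squeeze buttons 16 mm wide, 22 mm tall, each one piece with the plunger below it. Springs (1.5 to 3 N a side) push them out: 42 mm over the buttons when free, 28 mm squeezed right in, when the plungers are inside the head. Both sides move alike.
- gauge_nose (a point): Centre of the flat lower end of the gauge's round head, 30 mm below the collar's underside. The head is 36 mm across, its last 1 mm bevelled. The round-nosed plungers come out of it 12 mm above this point.
- cap_top (a point): Centre of the top of the round brass lock cap, 19 mm across: 66 mm above the collar's underside when up, about 61 mm when down.
- lamp_foot: Dark turned metal lamp foot, does not shift: round base 140 mm across, column 83 mm across and 50 mm high, with a brass bushing in its mouth. Origin: centre of the base's underside, z up. Gentle work: the gauge must never bear on foot or bushing with more than 40 N.
- foot_face (a point): Point on the foot's axis at the height of the bushing's flat top face (55 mm above the origin; flange 68 mm across). The bushing's upright sharp-edged bore is 38 mm across, 36 mm deep, so the gauge's head has 1 mm of play all round. It sits off-centre: the bore's middle is 4 mm from this point, in a direction that differs each time and is not reported; see or feel for it.
- gauge_stand: Round turned wooden block 92 mm across and 45 mm high, does not shift, with an upright through hole 50 mm across in its middle, in which the gauge hangs by its collar (underside of the collar at z = 45 mm). Origin: centre of its underside, z up.
- plunger_a (a joint): How far each plunger and its button is out, in m: 0 squeezed right in, 0.007 fully out (44 mm over the plungers), about 0.0042 when their noses rest on the wall of the bore.
- lock_cap (a joint): How far the lock cap is pressed down, in m: 0 up, 0.005 down at its stop. It moves stiffly (about 9 N, rising to 15 N over the last 1.6 mm, where it clamps the plungers) and stays where it is left. Clamped, the plungers hold against their springs and light touches, but a hard grip on the buttons still pushes them in.
- foil_roll_copper: Roll of copper foil tape lying flat, 61 mm across, 7 mm high; not part of the job. Origin: centre of its underside.
- foil_roll_black: Roll of black-backed foil tape lying flat, 55 mm across, 7 mm high; not part of the job. Origin: centre of its underside.
- nail_tin: Small open round tin of nails, 61 mm across, 22 mm high; not part of the job. Origin: centre of its underside.
There are look-alikes about, which are no part of the job. Leave any blue look-alike of the gauge alone.

How it is judged:
By the outcome, as a careful person would: the job done as asked, in the order asked, and still so for the second after the job is handed in, with the robot touching nothing.
It also fails if it takes over 72 s, if anything falls off the work surface, if the arm or the gripper's body presses on something with over 40 N, if the wrist force passes 120 N, or if a joint passes its speed limit or range.

## Robot

A 7-joint arm with a two-finger parallel gripper is mounted at the origin on a cart in front of the work surface, level with it; the furniture and walls round the work are solid. World frame = base frame: x ahead of the robot, y to its left, z up, the work surface at z = 0. Lengths are in m, angles in rad, forces in N, time in s.
With the tool pointing down it reaches from about 0.425 to 0.925 m from the base axis. Payload 6.8 kg.
Tool frame: the origin (TCP) lies on the centre line of the jaws, within the pads' length; the fingertips stand 14 mm ahead of it and the grasp point (between the pads) lies 5 mm behind it (r.tips_ahead is the distance from the TCP to the fingertips, in m); z points along the fingers, y is the line along which they close (so a half turn about z gives the same grasp; the last joint's range is limited). The gripper opens to 85 mm and grips with 20 to 120 N. Pads are 22 mm wide; open, the fingers measure 114 mm over their backs; the gripper's body (76 mm by 85 mm) begins 54 mm behind the grasp point. The pads swing forward as they close: fully open they stand 13 mm farther back than shut.
Start: joints at [1.01, 0.477, 0.022, 1.555, -0.011, 1.109, -0.083], TCP at [0.295, -0.607, 0.245] pointing down, gripper open.
Joint ranges: [-2.96, 2.96], [-0.34, 2.1], [-1.41, 1.46], [0.24, 2.44], [-1.37, 4.51], [0.17, 1.92], [-2.96, 2.96]. Speed limits (rad/s): [2.39, 2.39, 3.14, 3.14, 3.14, 3.14, 3.14].

## Interface

Orientations are given as a rotation vector (axis times angle).
In Python, from bench import r, eyes gives the robot as it stands.
- The arm moves only by the tool step_arm, never from a script. Its argument "rows" is a list of rows, each a list of 6 numbers: the shift along the world's x, y, z in units of 60 cm (1.0 is 60 cm), then the turn, a rotation vector about the world's x, y, z in units of pi rad (1.0 is pi rad). In form: [[x, y, z, rx, ry, rz], ...]. A call has 1 to 5 rows; each row is the pose to reach, as a shift and turn from the pose commanded when the call began, turning the shorter way round; what a row does not reach only later rows make up. A row lasts 1/12 s, in which the tool goes at most 41.7 mm and 7.16 degrees, less where a joint would pass 70% of its speed; a pose out of reach is approached as far as the arm can. A call with a number of a shift or a turn outside -1 to 1 is refused whole. A call with a gripper value outside its range is refused whole. "jaw" is the closure, from 0 (fully open) to 1 (shut), set as the call begins (left out, the last holds). The fingers move at their own pace and stop on an object; "squeeze" is the grip in N (left out, the last holds). Time passes only in rows, so rows that repeat a pose let the fingers close. It gives the time, the measured TCP pose, the force, the opening and the grip force at its end, in the units of the state.
- r.get_obs(): the state, without advancing time (a new reading comes with each control period).
- eyes.grab_frame(name): name is "scene" or "top" or "wrist"; returns the picture (384x512x3 uint8, red, green, blue); there is no depth.
- eyes.camera_info(name): a dict with "mtx" (3x3 intrinsics, pixels), "extrinsics" (4x4, takes a point from camera to world coordinates); the wrist camera has in their place "tool_from_camera" (4x4, takes a point from camera to tool coordinates, whose origin is the TCP and whose axes are the flange's). Camera axes: x right, y down, z forward; pixel columns grow to the right and rows downward; lengths in m; the calibration is good to about 2 mm. A picture is of the moment at which its call begins: read the wrist's pose just before it. camera_info takes no time and is no camera call.
- r.hand_in(): hands the job in; it is judged then, once.
The state is a dict: "clock": time; "joints": joint angles; "qvel": joint speeds; "tau": joint torques, N m; "tcp_pos": TCP position; "orientation": TCP orientation; "contact_force": force on the tool from outside, world axes, zero at the start; "moment": the same for the moment, N m; "grip_width": finger opening in m; "gripper_force": force on a finger pad.
Only numpy, scipy, OpenCV 4.12 (cv2) and the standard library are available. Lean on these libraries where they do the work, as an engineer would, in place of code of your own. Each camera call takes 0.05 s, during which the arm holds its last target. There are 200 camera calls.

## Working session

There is one attempt and no reset: what is moved stays moved. The work goes in short steps, Python scripts to look and compute and a tool call to move; the robot and the scene stay as the last step left them, time stands still between calls to the robot, and variables do not carry over. Pictures are saved under pics/ and viewed, at most 10 in all, crops included, and the job is handed in when it is done.

Besides the shell and the picture viewer there is one more tool, called after "Request:" as name(argument=value, ...) on one line, values as JSON. step_arm: Moves the arm, as the interface text tells. Shifts and turns lie within -1 to 1; 1 stands for 60 cm of shift or pi rad of turn. Its arguments: {"type":"object","properties":{"rows":{"type":"array"},"jaw":{"type":"number"},"squeeze":{"type":"number"}},"required":["rows"]}

```bash
ls; mkdir -p pics
cat > h.py <<'E'
import numpy as np, cv2
from bench import r, eyes
def save(n,f):
    im=eyes.grab_frame(n); cv2.imwrite(f,im[:,:,::-1]); return im
def ray(n,px,z):
    c=eyes.camera_info(n); T=np.array(c.get("extrinsics",np.eye(4)))
    d=T[:3,:3]@np.linalg.inv(c["mtx"])@[px[0],px[1],1]; o=T[:3,3]
    return o+d*(z-o[2])/d[2]
E
python3 - <<'E'
from h import *
a=save("top","pics/top.png"); b=save("scene","pics/scene.png")
print(r.get_obs())
for n in("top","scene","wrist"):print(eyes.camera_info(n))
E
```

```text
pics
{'clock': 0.1, 'joints': array([ 1.0098808 ,  0.47771169,  0.02238005,  1.55630774, -0.01151668,
        1.10934085, -0.08307123]), 'qvel': array([ 0.00138524, -0.00109194, -0.00108129, -0.00149172, -0.0003511 ,
       -0.0014275 ,  0.00099572]), 'tau': array([ 3.31398296e-03, -5.97764146e+01,  1.61312733e+00, -2.81953686e+01,
        1.28225141e-02,  5.02938768e-03, -4.90618515e-05]), 'tcp_pos': array([ 0.29506886, -0.60653424,  0.24444645]), 'orientation': array([-3.05988741e+00, -7.04881412e-01,  7.61083861e-04]), 'contact_force': array([0.61118679, 0.45947868, 0.69905702]), 'moment': array([ 0.02261548, -0.03255455, -0.03199122]), 'gripper_force': 0.0, 'grip_width': 0.08573327122269796}
{'mtx': array([[364.67929355,   0.        , 252.45900522],
       [  0.        , 364.67929355, 190.53444698],
       [  0.        ,   0.        ,   1.        ]]), 'extrinsics': array([[ 0.01344221, -0.99619862,  0.08606747,  0.40470476],
       [-0.99981842, -0.01222841,  0.01461459, -0.03747009],
       [-0.01350656, -0.08624829, -0.99618211,  1.03470366],
       [ 0.        ,  0.        ,  
[... 275 characters left out ...]
0.47107344,  0.51658382, -0.71500418,  0.60660106],
       [-0.00802553, -0.8130524 , -0.5821352 ,  0.59804307],
       [ 0.        ,  0.        ,  0.        ,  1.        ]])}
{'mtx': array([[344.36714103,   0.        , 251.94526169],
       [  0.        , 344.36714103, 187.4207825 ],
       [  0.        ,   0.        ,   1.        ]]), 'tool_from_camera': array([[ 1.02464297e-04, -9.53247638e-01, -3.02190222e-01,
         7.58649540e-02],
       [ 9.99999955e-01,  1.82582017e-04, -2.36875912e-04,
        -2.99240179e-04],
       [ 2.80975904e-04, -3.02190184e-01,  9.53247614e-01,
        -1.28788982e-01],
       [ 0.00000000e+00,  0.00000000e+00,  0.00000000e+00,
         1.00000000e+00]])}
```

View pics/top.png

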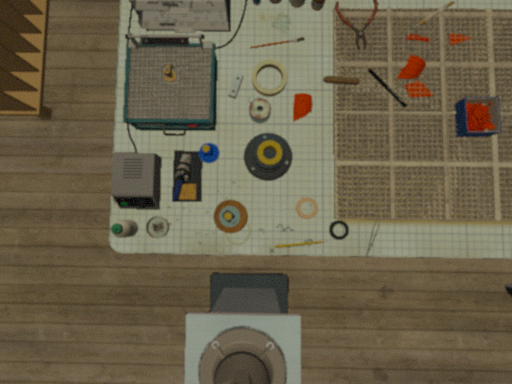

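View pics/scene.png

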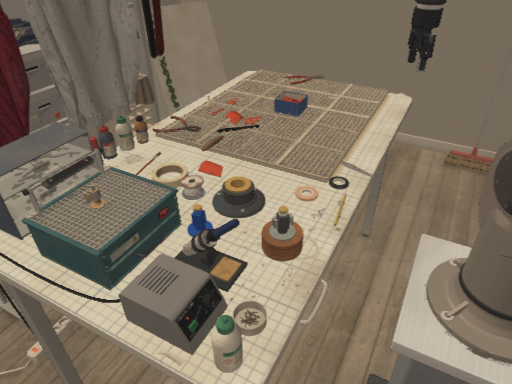

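The top view shows the gauge in its wooden stand at about (230,216) and the lamp foot with bushing at (268,155). The blue look-alike stands at (208,152). The scene view agrees: stand at (282,235), foot at (238,190).

Run:
```python
from h import *
im=cv2.imread("pics/top.png")
print("cap",ray("top",(229,215.5),.111),"stand",ray("top",(231,217),.045))
print("foot",ray("top",(268.5,152.5),.055),ray("top",(268,157),.01))
print("scene cap",ray("scene",(283,209),.111),"foot",ray("scene",(238,184),.055))
c=cv2.resize(im[110:250,160:330],None,fx=4.5,fy=4.2,interpolation=cv2.INTER_CUBIC); cv2.imwrite("pics/c1.png",c)
```

```text
cap [0.42039239 0.03457745 0.111     ] stand [0.41753023 0.03422471 0.045     ]
foot [ 0.59370443 -0.06532904  0.055     ] [ 0.58941874 -0.06531366  0.01      ]
scene cap [0.41999266 0.04002996 0.111     ] foot [ 0.59354944 -0.06530361  0.055     ]
```

View pics/c1.png

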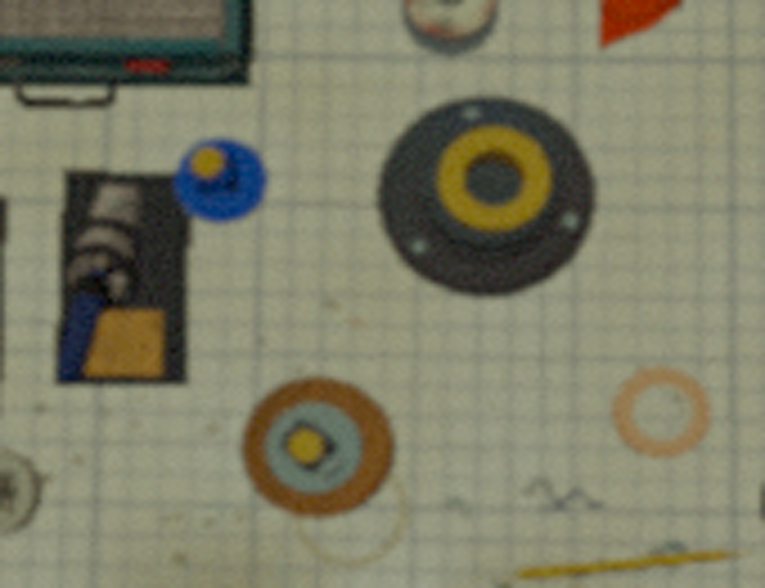

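The crop confirms it: the gauge body is rotated on its stand, and the bushing's bore sits off-centre. I'm moving close for a wrist view.

Request:
step_arm(rows=[[0.06,0.06,0,0,0,0],[0.12,0.12,0,0,0,0],[0.17,0.18,0,0,0,0],[0.2,0.24,0,0,0,0],[0.22,0.3,0,0,0,0]], jaw=0, squeeze=20)

```text
clock: 0.52
tcp_pos: [0.4222, -0.4413, 0.2448]
orientation: [-3.061, -0.707, -0.001]
contact_force: [1.4, 0.3, 0.4]
grip_width: 0.0854
gripper_force: 0.0
```

Request:
step_arm(rows=[[0.02,0.065,0,0,0,0],[0.03,0.13,0,0,0,0],[0.04,0.195,0,0,0,0],[0.05,0.26,0,0,0,0],[0.06,0.325,0,0,0,0]])

```text
clock: 0.93
tcp_pos: [0.456, -0.2462, 0.2451]
orientation: [-3.061, -0.705, 0.001]
contact_force: [-0.5, 0.0, 0.3]
grip_width: 0.0852
gripper_force: 0.0
```

Request:
step_arm(rows=[[0.0,0.065,0,0,0,0],[0.0,0.13,0,0,0,0],[0,0.195,0,0,0,0],[0,0.26,0,0,0,0],[0,0.325,0,0,0,0]])

```text
clock: 1.35
tcp_pos: [0.4557, -0.0514, 0.2452]
orientation: [3.061, 0.705, -0.0]
contact_force: [1.4, 0.4, 0.0]
grip_width: 0.0853
gripper_force: 0.0
```

Request:
step_arm(rows=[[-0.02,0.065,0,0,0,0],[-0.04,0.13,0,0,0,0],[-0.04,0.14,-0.02,0,0,0],[-0.04,0.14,-0.03,0,0,0],[-0.04,0.14,-0.03,0,0,0]])

```text
clock: 1.77
tcp_pos: [0.4313, 0.0303, 0.226]
orientation: [3.061, 0.706, -0.005]
contact_force: [-0.4, -0.8, 0.2]
grip_width: 0.0853
gripper_force: 0.0
```

```bash
cat >> h.py <<'E'
from scipy.spatial.transform import Rotation as Ro
def wcam():
    o=r.get_obs(); T=np.eye(4); T[:3,:3]=Ro.from_rotvec(o["orientation"]).as_matrix(); T[:3,3]=o["tcp_pos"]
    c=eyes.camera_info("wrist"); return c["mtx"],T@c["tool_from_camera"]
def wray(px,z,MT):
    M,T=MT; d=T[:3,:3]@np.linalg.inv(M)@[px[0],px[1],1]; o=T[:3,3]; return o+d*(z-o[2])/d[2]
E
python3 - <<'E'
from h import *
np.set_printoptions(precision=4,suppress=True)
MT=wcam(); save("wrist","pics/w1.png"); np.savez("w1.npz",M=MT[0],T=MT[1]); print(MT[1],r.get_obs()["tcp_pos"])
E
```

```text
[[ 0.4383 -0.8559 -0.2744  0.4997]
 [-0.8988 -0.4176 -0.1329  0.0639]
 [-0.0008  0.3049 -0.9524  0.3545]
 [ 0.      0.      0.      1.    ]] [0.4319 0.0295 0.2266]
```

View pics/w1.png

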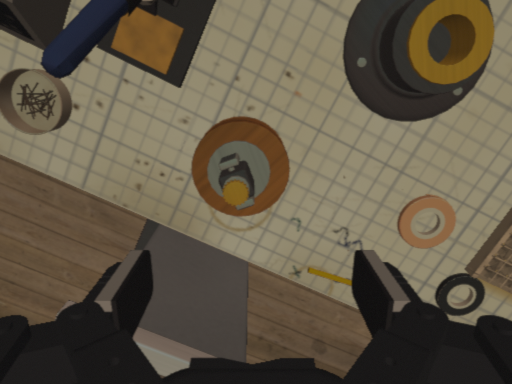

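The wrist view shows the gauge's cap at (235,192), its buttons near (231,160) and (243,203), and the bushing at (450,40) with its bore at about (452,40). I'll enlarge both.

Run:
```python
from h import *
im=cv2.imread("pics/w1.png")
a=cv2.resize(im[115:220,190:290],None,fx=4,fy=4,interpolation=cv2.INTER_CUBIC)
b=cv2.resize(im[0:105,400:500],None,fx=4,fy=4,interpolation=cv2.INTER_CUBIC)
cv2.imwrite("pics/c2.png",np.hstack([a,b]))
```

```text
(no output)
```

View pics/c2.png

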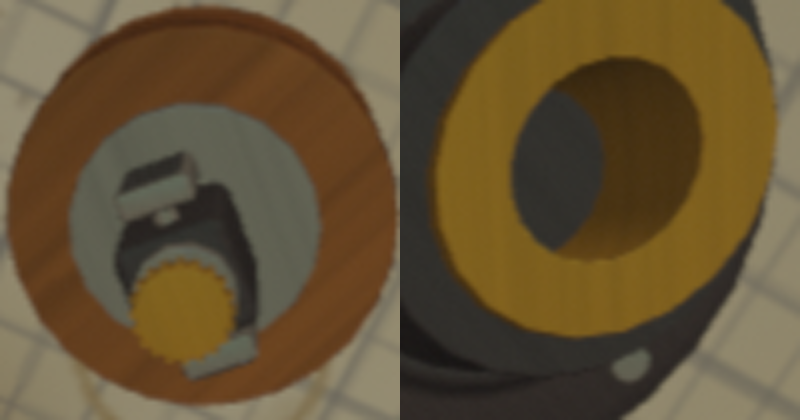

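```bash
cat > fit.py <<'E'
from h import *
from scipy.optimize import least_squares
def circ(P):
    f=least_squares(lambda q:np.hypot(P[:,0]-q[0],P[:,1]-q[1])-q[2],[*P.mean(0)[:2],.03]); return f.x
E
python3 - <<'E'
from fit import *
np.set_printoptions(precision=4,suppress=True)
d=np.load("w1.npz"); MT=(d["M"],d["T"])
g=lambda L,z,ox,oy,sx=0:np.array([wray(((x-sx)/4-.375+ox,y/4-.375+oy),z,MT) for x,y in L])
print("collar",circ(g([(70,215),(321,220),(195,102),(105,130),(290,140),(100,300)],.05,190,115)))
print("cap",g([(183,311)],.111,190,115))
B=g([(156,189),(222,369)],.089,190,115); print("btn",B,B.mean(0),np.linalg.norm(B[0]-B[1]))
E2=g([(118,200),(196,177),(187,380),(257,357)],.089,190,115)
v=B[0]-B[1];print("yaw y-axis",np.degrees(np.arctan2(v[1],v[0])))
for a,b in((0,1),(2,3)): w=E2[b]-E2[a];print("edge ang",np.degrees(np.arctan2(w[1],w[0])),np.linalg.norm(w))
print("stand",circ(g([(8,215),(395,215),(210,402),(60,335),(345,345),(330,60)],.045,190,115)))
print("bore",circ(g([(512,165),(575,68),(625,56),(670,77),(701,145),(690,195),(650,246),(600,261),(555,248)],.055,400,0,400)))
print("flange",circ(g([(437,190),(777,120),(575,337),(470,280),(660,325),(740,250),(762,40)],.055,400,0,400)))
E
```

```text
collar [0.421  0.0396 0.0288]
cap [[0.4206 0.0393 0.111 ]]
btn [[0.4342 0.0527 0.089 ]
 [0.4056 0.0245 0.089 ]] [0.4199 0.0386 0.089 ] 0.04015436754259092
yaw y-axis 44.61359274613327
edge ang -47.26783879063424 0.016202931318337117
edge ang -44.670307922833835 0.015322845953084993
stand [0.4221 0.0381 0.0455]
bore [ 0.5953 -0.0673  0.0189]
flange [ 0.5952 -0.068   0.0338]
```

Both fits have the right sizes: collar r 28.8 mm, bore r 18.9 mm. Next I turn the jaws onto the buttons, which lie at 44° (tool −72°), over the gauge at (0.4206, 0.0393).

Request:
step_arm(rows=[[0,0,0,0,0,-0.039],[0,0,0,0,0,-0.078],[-0.01,0.01,0,0,0,-0.117],[-0.019,0.016,0,0,0,-0.156],[-0.019,0.016,0,0,0,-0.195]])

```text
clock: 2.23
tcp_pos: [0.4206, 0.0391, 0.2274]
orientation: [3.13, -0.265, -0.001]
contact_force: [0.8, 0.1, 0.1]
grip_width: 0.0852
gripper_force: 0.0
```

Request:
step_arm(rows=[[0,0,0,0,0,-0.039],[0,0,0,0,0,-0.078],[0,0,0,0,0,-0.117],[0,0,0,0,0,-0.156],[0,0,0,0,0,-0.2]])

```text
clock: 2.65
tcp_pos: [0.4215, 0.0385, 0.2275]
orientation: [2.903, -1.201, 0.0]
contact_force: [0.5, -0.6, -0.6]
grip_width: 0.0856
gripper_force: 0.0
```

Request:
step_arm(rows=[[0,0,0,0,0,-0.005],[0,0,0,0,0,-0.005]])

```text
clock: 2.82
tcp_pos: [0.4214, 0.0391, 0.2275]
orientation: [2.899, -1.21, 0.0]
contact_force: [-0.9, 0.9, -0.4]
grip_width: 0.0855
gripper_force: 0.0
```

```bash
cat > st.py <<'E'
from h import *
np.set_printoptions(precision=4,suppress=True)
o=r.get_obs(); R=Ro.from_rotvec(o["orientation"]).as_matrix()
print(o["clock"],o["joints"],o["tcp_pos"],o["contact_force"],o["grip_width"]); print(R,np.degrees(np.arctan2(R[1,1],R[0,1])))
E
python3 st.py
python3 - <<'E'
from h import *
MT=wcam(); save("wrist","pics/w2.png"); np.savez("w2.npz",M=MT[0],T=MT[1])
im=cv2.imread("pics/w2.png"); print(r.tips_ahead)
for p in ([.4206,.0393,.111],[.4206,.0393,.05]):
    c=np.linalg.inv(MT[1])@[*p,1]; u=MT[0]@c[:3]; print(u[:2]/u[2])
cv2.imwrite("pics/c3.png",cv2.resize(im[100:290,150:370],None,fx=3.6,fy=3,interpolation=cv2.INTER_CUBIC))
E
```

```text
2.8167 [ 0.0276  0.095  -0.2823  2.1275  0.0334  0.923  -2.6354] [0.4214 0.0391 0.2275] [-0.8672  0.8936 -0.37  ] 0.0854573714031466
[[ 0.7032 -0.711   0.0001]
 [-0.711  -0.7032 -0.0002]
 [ 0.0002  0.0001 -1.    ]] -135.31367393286072
0.014
[250.80187584 186.70229007]
[250.93646422 166.74412491]
```

View pics/c3.png

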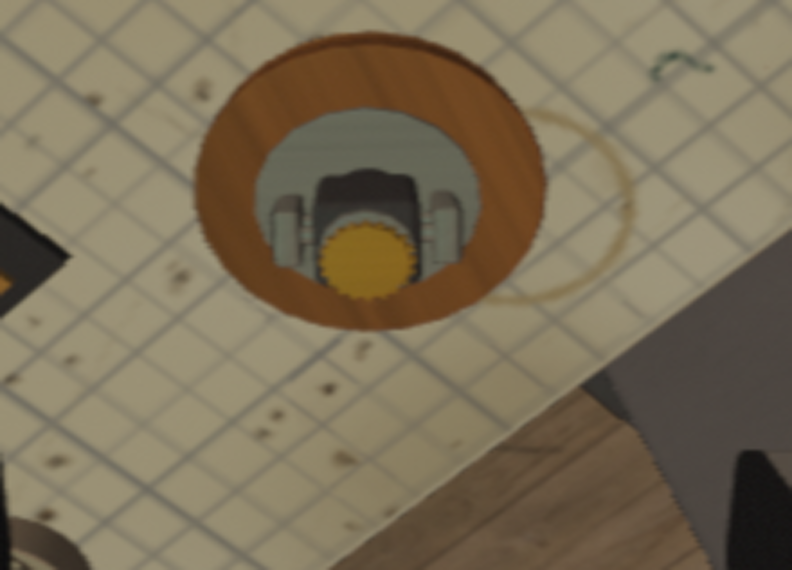

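The buttons sit symmetrically left and right of the cap at (251.7,187), within a millimetre of the prediction. Descending.

Request:
step_arm(rows=[[0,0,-0.06,0,0,0],[0,0,-0.12,0,0,0],[0,0,-0.18,0,0,0],[-0.001,0,-0.23,0,0,0],[-0.001,0,-0.261,0,0,0]])

```text
clock: 3.28
tcp_pos: [0.4189, 0.0396, 0.0681]
orientation: [2.899, -1.206, -0.005]
contact_force: [0.2, 0.4, 0.9]
grip_width: 0.0856
gripper_force: 0.0
```

Request:
step_arm(rows=[[0,0,0,0,0,0],[0,0,0,0,0,0],[0,0,0,0,0,0],[0,0,0,0,0,0],[0,0,0,0,0,0]], jaw=1, squeeze=30)

```text
clock: 3.7
tcp_pos: [0.4216, 0.0403, 0.0724]
orientation: [-2.898, 1.209, -0.004]
contact_force: [-7.6, -2.5, 39.8]
grip_width: 0.0259
gripper_force: 30.4
```

Request:
step_arm(rows=[[0,0,0,0,0,0],[0,0,0,0,0,0],[0,0,0,0,0,0],[0,0,0,0,0,0],[0,0,0,0,0,0]])

```text
clock: 4.12
tcp_pos: [0.4215, 0.0403, 0.0726]
orientation: [-2.899, 1.209, -0.005]
contact_force: [-2.1, -1.4, 12.7]
grip_width: 0.0263
gripper_force: 28.8
```

Request:
step_arm(rows=[[0,0,0.005,0,0,0],[0,0,0.01,0,0,0],[0,0,0.03,0,0,0],[0,0,0.06,0,0,0],[0,0,0.1,0,0,0]])

```text
clock: 4.53
tcp_pos: [0.419, 0.0403, 0.1307]
orientation: [2.898, -1.209, -0.004]
contact_force: [0.3, -0.2, -1.6]
grip_width: 0.0252
gripper_force: 30.9
```

Request:
step_arm(rows=[[0,0,0.02,0,0,0],[0,0,0.05,0,0,0],[0,0,0.05,0,0,0],[0,0,0.05,0,0,0]])

```text
clock: 4.87
tcp_pos: [0.4208, 0.0405, 0.1613]
orientation: [-2.898, 1.21, -0.003]
contact_force: [-0.8, 0.1, -3.2]
grip_width: 0.0256
gripper_force: 30.9
```

```bash
python3 st.py
python3 - <<'E'
from h import *
MT=wcam(); im=save("wrist","pics/w3.png"); np.savez("w3.npz",M=MT[0],T=MT[1])
im=im[:,:,::-1]; s=save("scene","pics/s3.png")[:,:,::-1]
a=cv2.resize(im,(400,300)); b=cv2.resize(s[120:280,200:360],(480,480),interpolation=cv2.INTER_CUBIC)[:, :400]
cv2.imwrite("pics/c4.png",np.hstack([np.vstack([a,np.zeros((180,400,3),np.uint8)]),b]))
E
```

```text
4.8667 [ 0.0178  0.1929 -0.2885  2.1989  0.0802  0.7568 -2.6855] [0.4208 0.0405 0.1613] [-0.7645  0.0992 -3.1658] 0.025589570202789402
[[ 0.7033 -0.7109  0.0024]
 [-0.7109 -0.7033  0.0002]
 [ 0.0016 -0.0018 -1.    ]] -135.30666444376658
```

View pics/c4.png

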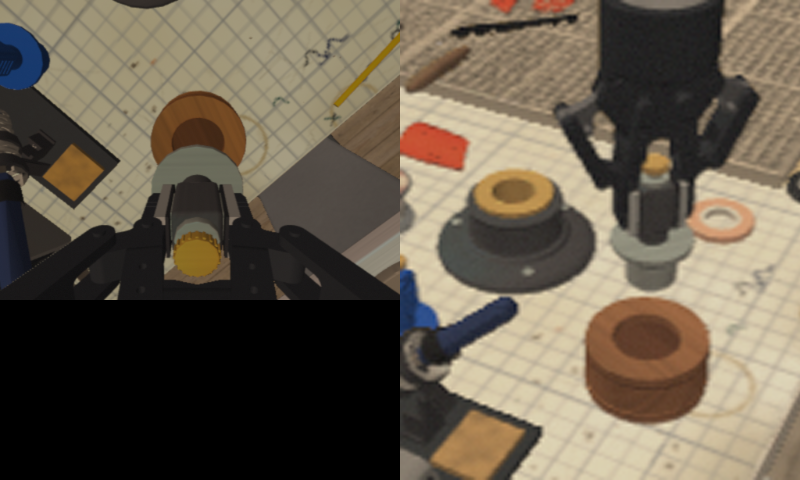

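The gauge is lifted: it hangs upright between the pads and the stand is empty. I'm moving towards the foot and stopping short of it, so the bore can be seen ahead of the gauge.

Request:
step_arm(rows=[[0.03,-0.015,0.02,0,0,0],[0.08,-0.04,0.03,0,0,0],[0.13,-0.07,0.03,0,0,0],[0.18,-0.095,0.03,0,0,0],[0.22,-0.11,0.03,0,0,0]])

```text
clock: 5.38
tcp_pos: [0.5536, -0.0279, 0.1772]
orientation: [2.897, -1.212, -0.001]
contact_force: [0.3, 1.5, -3.2]
grip_width: 0.0255
gripper_force: 30.9
```

Request:
step_arm(rows=[[0,0,0,0,0,0],[0,0,0,0,0,0],[0,0,0,0,0,0]])

```text
clock: 5.63
tcp_pos: [0.5508, -0.0251, 0.177]
orientation: [2.899, -1.209, -0.005]
contact_force: [-0.3, -0.5, -3.6]
grip_width: 0.0258
gripper_force: 30.9
```

```bash
python3 st.py
python3 - <<'E'
from h import *
MT=wcam(); im=save("wrist","pics/w4.png"); np.savez("w4.npz",M=MT[0],T=MT[1])
im=im[:,:,::-1]; print(MT[1])
cv2.imwrite("pics/c5.png",cv2.resize(im[60:384,150:360],None,fx=3,fy=1.85,interpolation=cv2.INTER_CUBIC))
E
```

```text
5.6333 [ 0.1089  0.3651 -0.2178  1.9057  0.0991  0.8846 -2.5191] [ 0.5508 -0.0251  0.177 ] [-0.301  -0.5262 -3.6159] 0.025784575931207507
[[ 0.7037 -0.7105 -0.0036]
 [-0.7105 -0.7037  0.0003]
 [-0.0027  0.0024 -1.    ]] -135.2745871493179
[[-0.71040831 -0.66967466 -0.21646222  0.60432061]
 [-0.70378141  0.67746279  0.21385949 -0.08008705]
 [ 0.00342882  0.30426965 -0.95257977  0.3056174 ]
 [ 0.          0.          0.          1.        ]]
```

View pics/c5.png

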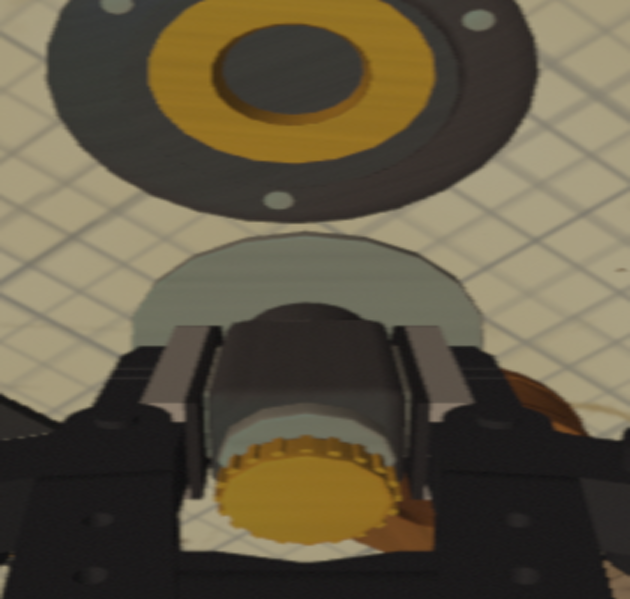

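The bore mouth is at crop (291,70), and the collar, body and cap are in view below it. I'll fit the bore edge and the collar arc by colour, both in the same image.

Run:
```python
from fit import *
np.set_printoptions(precision=4,suppress=True)
d=np.load("w4.npz"); MT=(d["M"],d["T"]); im=cv2.imread("pics/w4.png"); hsv=cv2.cvtColor(cv2.GaussianBlur(im,(3,3),0),cv2.COLOR_BGR2HSV)
print("flange",hsv[105,215],"wall",hsv[120,230],hsv[123,246],"collar",hsv[200,252],hsv[222,210],"table",hsv[183,252],hsv[215,190])
m=((hsv[...,1]>140)&(hsv[...,2]>105)).astype(np.uint8); m[175:]=0
cs,h=cv2.findContours(m,cv2.RETR_CCOMP,cv2.CHAIN_APPROX_NONE)
for c,hh in zip(cs,h[0]):
    if len(c)<60: continue
    P=np.array([wray(p[0],.055,MT) for p in c]); x=circ(P); e=np.hypot(P[:,0]-x[0],P[:,1]-x[1])-x[2]
    print("hole" if hh[3]>=0 else "outer",len(c),x,e.std(), c[:,0].min(0),c[:,0].max(0))
# collar arc (crop points)
L=[(137,310),(165,272),(205,250),(255,236),(306,232),(360,236),(410,250),(450,275),(477,308)]
z=.177-.0276+.005
P=np.array([wray((x/3-.33+150,y/1.85-.23+60),z,MT) for x,y in L]); print("collar",circ(P))
f=least_squares(lambda q:np.hypot(P[:,0]-q[0],P[:,1]-q[1])-.029,P.mean(0)[:2]).x; print("collar r29",f)
print("cap",wray((307/3-.33+150,491/1.85-.23+60),.177-.0276+.066,MT))
```

```text
flange [ 21 194 142] wall [ 18 188  87] [ 18 192 106] collar [ 32  37 109] [ 32  37 111] table [ 22  68 161] [ 22  64 167]
outer 273 [ 0.5954 -0.0671  0.0333] 0.00019984184457450132 [200  50] [294 147]
hole 149 [ 0.5968 -0.0672  0.0183] 0.000740415839264424 [219  72] [272 126]
collar [ 0.5511 -0.0271  0.028 ]
collar r29 [ 0.5502 -0.0262]
cap [ 0.5517 -0.0275  0.2154]
```

Run:
```python
from fit import *
np.set_printoptions(precision=4,suppress=True)
d=np.load("w4.npz"); MT=(d["M"],d["T"]); im=cv2.imread("pics/w4.png"); hsv=cv2.cvtColor(cv2.GaussianBlur(im,(3,3),0),cv2.COLOR_BGR2HSV)
for t in (112,118,124):
  m=((hsv[...,1]>140)&(hsv[...,2]>t)).astype(np.uint8); m[175:]=0
  cs,h=cv2.findContours(m,cv2.RETR_CCOMP,cv2.CHAIN_APPROX_NONE)
  for c,hh in zip(cs,h[0]):
    if len(c)<60 or hh[3]<0: continue
    P=np.array([wray(p[0],.055,MT) for p in c]); x=circ(P); e=np.hypot(P[:,0]-x[0],P[:,1]-x[1])-x[2]
    print(t,x,e.std(), c[:,0].min(0),c[:,0].max(0))
# base & rings for reference: collar on colour edge
g=((hsv[...,1]<52)&(hsv[...,2]>85)&(hsv[...,2]<135)).astype(np.uint8); pts=[]
z=.177-.0276+.005
for u in range(204,302,4):
    col=np.where(g[178:240,u])[0]
    if len(col)>3: pts.append((u,178+col[0]-.5))
P=np.array([wray(p,z,MT) for p in pts]); print(pts); print(circ(P))
f=least_squares(lambda q:np.hypot(P[:,0]-q[0],P[:,1]-q[1])-.029,P.mean(0)[:2],loss="soft_l1",f_scale=.0004); print(f.x,np.round(1e3*f.fun,1))
```

```text
112 [ 0.5966 -0.0671  0.0187] 0.0007376339798989825 [219  72] [273 127]
118 [ 0.5964 -0.067   0.0189] 0.0006604438048396236 [219  72] [273 127]
124 [ 0.596  -0.067   0.0193] 0.0005030027690344563 [219  71] [274 128]
[(204, np.float64(209.5)), (208, np.float64(205.5)), (212, np.float64(200.5)), (216, np.float64(197.5)), (220, np.float64(195.5)), (224, np.float64(193.5)), (228, np.float64(191.5)), (232, np.float64(189.5)), (236, np.float64(188.5)), (240, np.float64(187.5)), (244, np.float64(187.5)), (248, np.float64(186.5)), (252, np.float64(186.5)), (256, np.float64(186.5)), (260, np.float64(186.5)), (264, np.float64(186.5)), (268, np.float64(188.5)), (272, np.float64(189.5)), (276, np.float64(191.5)), (280, np.float64(194.5)), (284, np.float64(196.5)), (288, np.float64(198.5)), (292, np.float64(200.5)), (296, np.float64(205.5)), (300, np.float64(210.5))]
[ 0.5509 -0.0268  0.0276]
[ 0.5874 -0.0638] [13.3 10.5  7.4  5.1  3.4  1.7  0.  -1.5 -2.6 -3.5 -3.8 -4.5 -4.6 -4.5
 -4.3 -4.  -2.6 -1.5  0.1  2.2  3.9  5.6  7.4 10.6 13.8]
```

Request:
step_arm(rows=[[0.035,-0.032,0,0,0,0],[0.075,-0.0685,0,0,0,0],[0.075,-0.0685,-0.04,0,0,0],[0.075,-0.0685,-0.08,0,0,0],[0.075,-0.0685,-0.095,0,0,0]], squeeze=30)

```text
clock: 6.1
tcp_pos: [0.5944, -0.0662, 0.1185]
orientation: [2.898, -1.208, -0.008]
contact_force: [-1.0, -0.3, -3.7]
grip_width: 0.0255
gripper_force: 30.9
```

Request:
step_arm(rows=[[0,0,0,0,0,0],[0,0,0,0,0,0],[0,0,0,0,0,0],[0,0,0,0,0,0]])

```text
clock: 6.43
tcp_pos: [0.5982, -0.0663, 0.1233]
orientation: [-2.899, 1.209, -0.004]
contact_force: [0.8, -0.0, -2.3]
grip_width: 0.0257
gripper_force: 30.9
```

Request:
step_arm(rows=[[-0.003,0,-0.004,0,0,0],[-0.003,0,-0.008,0,0,0],[-0.003,0,-0.008,0,0,0],[-0.003,0,-0.008,0,0,0]])

```text
clock: 6.77
tcp_pos: [0.5954, -0.0667, 0.1169]
orientation: [2.899, -1.21, -0.0]
contact_force: [-0.4, 0.0, -3.3]
grip_width: 0.0257
gripper_force: 30.9
```

```bash
python3 st.py
python3 - <<'E'
from h import *
MT=wcam(); im=save("wrist","pics/w5.png"); np.savez("w5.npz",M=MT[0],T=MT[1])
im=im[:,:,::-1]; print(r.get_obs()["tcp_pos"])
cv2.imwrite("pics/c6.png",cv2.resize(im[130:290,170:340],None,fx=4.5,fy=3.7,interpolation=cv2.INTER_CUBIC))
E
```

```text
6.7667 [ 0.1493  0.5083 -0.1861  1.84    0.1254  0.8048 -2.4624] [ 0.5954 -0.0667  0.1169] [-0.3777  0.0289 -3.3351] 0.025673783210415628
[[ 0.7034 -0.7108 -0.0002]
 [-0.7108 -0.7034 -0.0001]
 [-0.0001  0.0002 -1.    ]] -135.30317232115252
[ 0.59548751 -0.06669415  0.11694116]
```

View pics/c6.png

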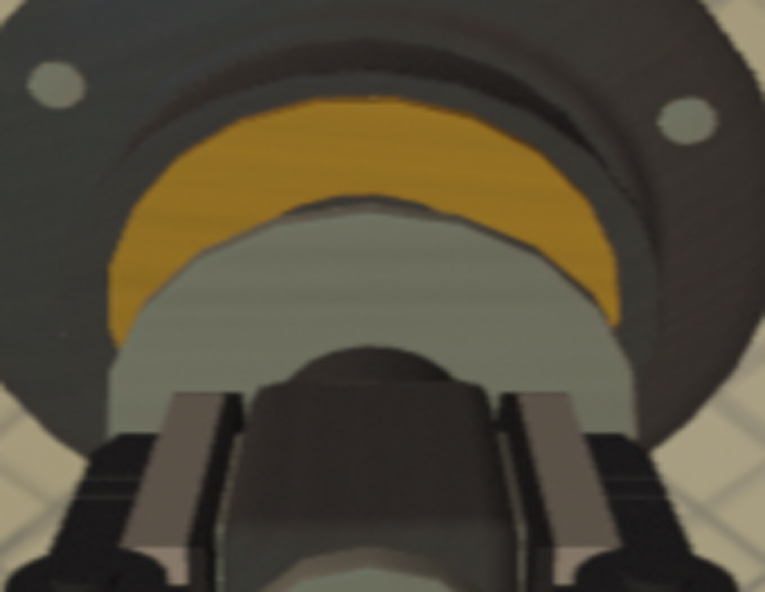

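The collar spans crop columns 108–634 (centre 371), and the bore sliver and flange are centred near 362. So the gauge needs about 1 mm along tool −y. I'll shift it and lower slowly.

Request:
step_arm(rows=[[0.001,0.001,0,0,0,0],[0.001,0.001,-0.002,0,0,0],[0.001,0.001,-0.004,0,0,0],[0.001,0.001,-0.006,0,0,0],[0.001,0.001,-0.008,0,0,0]])

```text
clock: 7.23
tcp_pos: [0.5961, -0.0661, 0.1119]
orientation: [2.899, -1.21, -0.0]
contact_force: [-0.7, -0.1, -3.0]
grip_width: 0.0255
gripper_force: 30.9
```

Request:
step_arm(rows=[[0,0,-0.001,0,0,0],[0,0,-0.002,0,0,0],[0,0,-0.003,0,0,0],[0,0,-0.004,0,0,0]])

```text
clock: 7.57
tcp_pos: [0.5961, -0.0661, 0.1097]
orientation: [2.899, -1.21, 0.0]
contact_force: [-0.2, -0.1, -2.7]
grip_width: 0.0255
gripper_force: 30.9
```

Request:
step_arm(rows=[[0,0,-0.002,0,0,0],[0,0,-0.004,0,0,0],[0,0,-0.006,0,0,0],[0,0,-0.008,0,0,0],[0,0,-0.01,0,0,0]])

```text
clock: 7.98
tcp_pos: [0.5961, -0.0661, 0.1036]
orientation: [2.899, -1.21, -0.0]
contact_force: [1.1, 0.6, -3.1]
grip_width: 0.0256
gripper_force: 30.9
```

Request:
step_arm(rows=[[0,0,-0.003,0,0,0],[0,0,-0.006,0,0,0],[0,0,-0.009,0,0,0],[0,0,-0.012,0,0,0],[0,0,-0.014,0,0,0]])

```text
clock: 8.4
tcp_pos: [0.596, -0.0661, 0.095]
orientation: [2.899, -1.21, -0.0]
contact_force: [-0.9, -0.1, -2.6]
grip_width: 0.0257
gripper_force: 30.9
```

Request:
step_arm(rows=[[0,0,-0.003,0,0,0],[0,0,-0.006,0,0,0],[0,0,-0.01,0,0,0],[0,0,-0.013,0,0,0],[0,0,-0.015,0,0,0]])

```text
clock: 8.82
tcp_pos: [0.596, -0.0661, 0.086]
orientation: [2.899, -1.21, -0.0]
contact_force: [-0.4, -0.3, -2.4]
grip_width: 0.0255
gripper_force: 30.9
```

Request:
step_arm(rows=[[0,0,-0.001,0,0,0],[0,0,-0.002,0,0,0],[0,0,-0.003,0,0,0],[0,0,-0.004,0,0,0]])

```text
clock: 9.15
tcp_pos: [0.5962, -0.0661, 0.0839]
orientation: [-2.899, 1.21, -0.0]
contact_force: [-0.9, -0.1, -3.6]
grip_width: 0.0256
gripper_force: 30.9
```

Request:
step_arm(rows=[[0,0,-0.001,0,0,0],[0,0,-0.002,0,0,0],[0,0,-0.002,0,0,0]])

```text
clock: 9.4
tcp_pos: [0.5962, -0.0661, 0.0829]
orientation: [2.899, -1.21, 0.0]
contact_force: [-0.9, -0.5, -1.9]
grip_width: 0.0258
gripper_force: 31.1
```

Request:
step_arm(rows=[[0,0,-0.001,0,0,0],[0,0,-0.001,0,0,0],[0,0,-0.001,0,0,0]])

```text
clock: 9.65
tcp_pos: [0.5962, -0.066, 0.0828]
orientation: [-2.899, 1.21, -0.0]
contact_force: [-3.2, 0.5, 5.8]
grip_width: 0.0255
gripper_force: 32.0
```

The collar is seated: z is 0.0828 against 0.0826 expected, with light contact. Letting go.

Request:
step_arm(rows=[[0,0,0,0,0,0],[0,0,0,0,0,0],[0,0,0,0,0,0],[0,0,0,0,0,0],[0,0,0,0,0,0]], jaw=0)

```text
clock: 10.07
tcp_pos: [0.5963, -0.0661, 0.0821]
orientation: [-2.899, 1.21, -0.0]
contact_force: [0.1, 0.0, 0.2]
grip_width: 0.0838
gripper_force: 0.0
```

Request:
step_arm(rows=[[0,0,0.02,0,0,0],[0,0,0.06,0,0,0],[0,0,0.12,0,0,0],[0,0,0.18,0,0,0],[0,0,0.2,0,0,0]])

```text
clock: 10.48
tcp_pos: [0.5989, -0.066, 0.2085]
orientation: [-2.896, 1.209, -0.012]
contact_force: [1.5, 0.1, 0.6]
grip_width: 0.0856
gripper_force: 0.0
```

Request:
step_arm(rows=[[0,0,0,0,0,0],[0,0,0,0,0,0],[0,0,0,0,0,0]], jaw=1)

```text
clock: 10.73
tcp_pos: [0.5953, -0.0661, 0.2013]
orientation: [2.899, -1.209, -0.002]
contact_force: [0.4, -0.0, -0.6]
grip_width: 0.0514
gripper_force: 0.0
```

```bash
python3 st.py
python3 - <<'E'
from h import *
MT=wcam(); im=save("wrist","pics/w6.png"); np.savez("w6.npz",M=MT[0],T=MT[1])
im=im[:,:,::-1]; 
for p in ([.5962,-.066,.121],[.5962,-.066,.06]):
    c=np.linalg.inv(MT[1])@[*p,1]; u=MT[0]@c[:3]; print(u[:2]/u[2])
cv2.imwrite("pics/c7.png",cv2.resize(im[100:300,150:360],None,fx=3.8,fy=3,interpolation=cv2.INTER_CUBIC))
E
```

```text
10.7333 [ 0.1599  0.4071 -0.1986  1.7755  0.0949  0.9698 -2.4381] [ 0.5953 -0.0661  0.2013] [ 0.4202 -0.0433 -0.6471] 0.0514081017910914
[[ 0.7035 -0.7107 -0.0016]
 [-0.7107 -0.7035 -0.    ]
 [-0.0011  0.0012 -1.    ]] -135.29502591155574
[248.89415626 201.5247243 ]
[249.36056428 175.91775198]
```

View pics/c7.png

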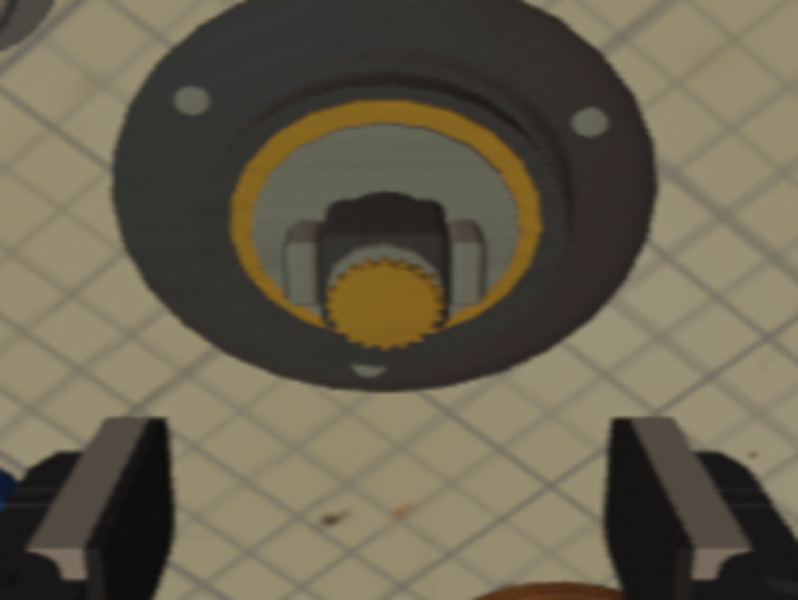

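The gauge sits level in the bushing with its buttons out part-way. The cap is at crop (386,303), centred. Next I close the fingers and press the cap carefully.

Request:
step_arm(rows=[[0.001,0,-0.03,0,0,0],[0.001,0,-0.06,0,0,0],[0.001,0,-0.08,0,0,0],[0.001,0,-0.09,0,0,0],[0.001,0,-0.09,0,0,0]])

```text
clock: 11.2
tcp_pos: [0.5952, -0.066, 0.1457]
orientation: [2.898, -1.209, -0.007]
contact_force: [0.3, -0.8, -0.4]
grip_width: 0.0003
gripper_force: 0.0
```

Request:
step_arm(rows=[[0,0,0,0,0,0],[0,0,0,0,0,0],[0,0,-0.002,0,0,0],[0,0,-0.004,0,0,0]])

```text
clock: 11.53
tcp_pos: [0.5973, -0.0661, 0.1465]
orientation: [-2.899, 1.21, -0.002]
contact_force: [-0.3, 0.7, -0.4]
grip_width: 0.0001
gripper_force: 0.0
```

Request:
step_arm(rows=[[-0.002,0,-0.004,0,0,0],[-0.002,0,-0.008,0,0,0],[-0.002,0,-0.012,0,0,0],[-0.002,0,-0.015,0,0,0],[-0.002,0,-0.015,0,0,0]])

```text
clock: 11.95
tcp_pos: [0.5952, -0.0661, 0.1361]
orientation: [2.899, -1.21, -0.001]
contact_force: [-1.3, -0.9, 0.2]
grip_width: -0.0001
gripper_force: 0.0
```

Request:
step_arm(rows=[[0,0,-0.001,0,0,0],[0,0,-0.002,0,0,0],[0,0,-0.003,0,0,0]])

```text
clock: 12.2
tcp_pos: [0.5957, -0.0661, 0.1351]
orientation: [-2.899, 1.21, -0.001]
contact_force: [-1.6, -0.3, 6.3]
grip_width: -0.0
gripper_force: 2.7
```

Request:
step_arm(rows=[[0,0,-0.001,0,0,0],[0,0,-0.002,0,0,0],[0,0,-0.003,0,0,0],[0,0,-0.004,0,0,0]])

```text
clock: 12.53
tcp_pos: [0.5958, -0.0661, 0.1336]
orientation: [-2.899, 1.21, -0.001]
contact_force: [-2.8, 0.2, 8.6]
grip_width: -0.0001
gripper_force: 4.2
```

Request:
step_arm(rows=[[0,0,-0.001,0,0,0],[0,0,-0.002,0,0,0],[0,0,-0.002,0,0,0]])

```text
clock: 12.78
tcp_pos: [0.5958, -0.066, 0.1323]
orientation: [-2.899, 1.21, -0.001]
contact_force: [-2.5, 0.2, 7.6]
grip_width: 0.0
gripper_force: 3.6
```

Request:
step_arm(rows=[[0,0,-0.001,0,0,0],[0,0,-0.002,0,0,0],[0,0,-0.002,0,0,0]])

```text
clock: 13.03
tcp_pos: [0.5958, -0.0661, 0.1313]
orientation: [-2.899, 1.21, -0.001]
contact_force: [-2.1, -0.3, 6.7]
grip_width: 0.0
gripper_force: 4.0
```

Request:
step_arm(rows=[[0,0,-0.001,0,0,0],[0,0,-0.002,0,0,0],[0,0,-0.002,0,0,0]])

```text
clock: 13.28
tcp_pos: [0.5959, -0.0661, 0.1304]
orientation: [-2.899, 1.21, -0.002]
contact_force: [-4.0, -0.8, 10.5]
grip_width: -0.0
gripper_force: 5.4
```

Request:
step_arm(rows=[[0,0,-0.001,0,0,0],[0,0,-0.001,0,0,0],[0,0,-0.001,0,0,0]])

```text
clock: 13.53
tcp_pos: [0.5959, -0.0661, 0.13]
orientation: [-2.899, 1.21, -0.002]
contact_force: [-4.1, -0.1, 12.0]
grip_width: -0.0003
gripper_force: 6.3
```

Request:
step_arm(rows=[[0,0,-0.001,0,0,0],[0,0,-0.001,0,0,0],[0,0,-0.001,0,0,0]])

```text
clock: 13.78
tcp_pos: [0.5961, -0.066, 0.13]
orientation: [-2.899, 1.21, -0.002]
contact_force: [-5.7, -0.1, 15.5]
grip_width: -0.0
gripper_force: 8.2
```

Request:
step_arm(rows=[[0,0,-0.001,0,0,0],[0,0,-0.001,0,0,0],[0,0,-0.001,0,0,0]])

```text
clock: 14.03
tcp_pos: [0.5962, -0.0661, 0.13]
orientation: [-2.899, 1.21, -0.003]
contact_force: [-6.5, 0.1, 21.4]
grip_width: -0.0
gripper_force: 10.2
```

Request:
step_arm(rows=[[0,0,-0.0007,0,0,0],[0,0,-0.0007,0,0,0],[0,0,-0.0007,0,0,0]])

```text
clock: 14.28
tcp_pos: [0.5963, -0.0661, 0.1299]
orientation: [-2.899, 1.21, -0.003]
contact_force: [-8.4, 0.1, 23.3]
grip_width: -0.0002
gripper_force: 11.6
```

The cap has travelled 5.1 mm and stopped at z 0.130, with force rising to 23 N, so it is locked. I'm rising, opening and turning +90° for the plain sides.

Request:
step_arm(rows=[[0,0,0.01,0,0,0],[0,0,0.04,0,0,0.02],[0,0,0.08,0,0,0.055],[0,0,0.11,0,0,0.09],[0,0,0.12,0,0,0.125]], jaw=0.95)

```text
clock: 14.7
tcp_pos: [0.5971, -0.066, 0.2019]
orientation: [-3.081, 0.613, -0.007]
contact_force: [0.8, 1.3, 0.0]
grip_width: 0.0039
gripper_force: 0.0
```

Request:
step_arm(rows=[[0,0,0,0,0,0.039],[0,0,0,0,0,0.078],[0,0,0,0,0,0.117],[0,0,0,0,0,0.156],[0,0,0,0,0,0.19]], jaw=0)

```text
clock: 15.12
tcp_pos: [0.5955, -0.0662, 0.1987]
orientation: [3.125, 0.321, 0.0]
contact_force: [1.3, -0.5, -0.8]
grip_width: 0.0646
gripper_force: 0.0
```

Request:
step_arm(rows=[[0,0,0,0,0,0.039],[0,0,0,0,0,0.078],[0,0,0,0,0,0.117],[0,0,0,0,0,0.156],[0,0,0,0,0,0.185]])

```text
clock: 15.53
tcp_pos: [0.5955, -0.0662, 0.1986]
orientation: [2.902, 1.203, 0.0]
contact_force: [0.6, -1.4, -0.1]
grip_width: 0.0857
gripper_force: 0.0
```

Request:
step_arm(rows=[[0,0,0,0,0,0],[0,0,0,0,0,0],[0,0,0,0,0,0]])

```text
clock: 15.78
tcp_pos: [0.5955, -0.0662, 0.1986]
orientation: [2.907, 1.19, -0.0]
contact_force: [-0.3, 0.4, -0.1]
grip_width: 0.0856
gripper_force: 0.0
```

```bash
python3 st.py
python3 - <<'E'
from h import *
MT=wcam(); im=save("wrist","pics/w7.png"); np.savez("w7.npz",M=MT[0],T=MT[1])
im=im[:,:,::-1]; 
for p in ([.5962,-.066,.116],[.5962,-.066,.06]):
    c=np.linalg.inv(MT[1])@[*p,1]; u=MT[0]@c[:3]; print(u[:2]/u[2])
cv2.imwrite("pics/c8.png",cv2.resize(im[100:300,150:360],None,fx=3.8,fy=3,interpolation=cv2.INTER_CUBIC))
E
```

```text
15.7833 [ 0.4154  0.4546 -0.5374  1.7605  0.2704  1.0005 -1.0183] [ 0.5955 -0.0662  0.1986] [-0.304   0.4496 -0.0524] 0.08564630252439091
[[ 0.7129  0.7013 -0.    ]
 [ 0.7013 -0.7129 -0.    ]
 [-0.     -0.     -1.    ]] -45.46896285325066
[253.6960172  199.72290106]
[253.40524247 176.38087849]
```

View pics/c8.png

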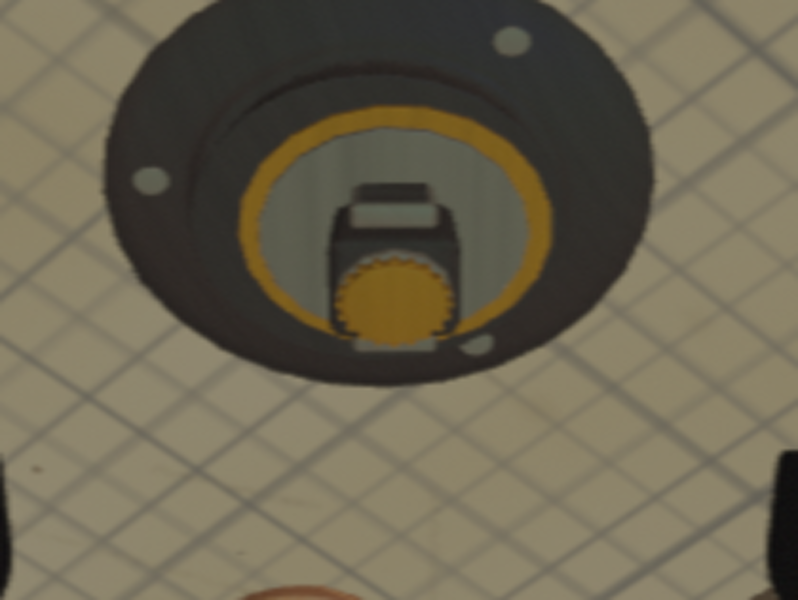

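The gauge's plain sides now face the jaws, and the cap at pixel (253.8,199.8) matches its prediction exactly. Descending; I won't view any more pictures.

Request:
step_arm(rows=[[0.001,0,-0.05,0,0,0],[0.001,0,-0.1,0,0,0],[0.001,0,-0.15,0,0,0],[0.001,0,-0.175,0,0,0],[0.001,0,-0.188,0,0,0]])

```text
clock: 16.25
tcp_pos: [0.5945, -0.066, 0.0832]
orientation: [-2.905, -1.192, 0.006]
contact_force: [0.6, 0.2, -0.3]
grip_width: 0.0853
gripper_force: 0.0
```

Request:
step_arm(rows=[[0,0,0,0,0,0],[0,0,0,0,0,0],[0,0,0,0,0,0],[0,0,0,0,0,0]])

```text
clock: 16.58
tcp_pos: [0.5972, -0.066, 0.0875]
orientation: [2.905, 1.194, 0.004]
contact_force: [-0.6, -0.2, -0.7]
grip_width: 0.0851
gripper_force: 0.0
```

Request:
step_arm(rows=[[-0.001,0,-0.003,0,0,0],[-0.001,0,-0.005,0,0,0],[-0.001,0,-0.005,0,0,0],[-0.001,0,-0.005,0,0,0],[-0.001,0,-0.005,0,0,0]], jaw=0.6, squeeze=20)

```text
clock: 17.0
tcp_pos: [0.5955, -0.0661, 0.083]
orientation: [2.906, 1.195, 0.0]
contact_force: [0.3, -0.0, 0.2]
grip_width: 0.0338
gripper_force: 0.0
```

Request:
step_arm(rows=[[0,0,0,0,0,0],[0,0,0,0,0,0],[0,0,0,0,0,0]], jaw=1)

```text
clock: 17.25
tcp_pos: [0.5959, -0.0665, 0.0831]
orientation: [2.905, 1.194, 0.001]
contact_force: [1.4, -0.6, 1.3]
grip_width: 0.024
gripper_force: 25.9
```

Gripping at 24 mm, which is the body's plain sides. Drawing out straight up.

Request:
step_arm(rows=[[0,0,0,0,0,0],[0,0,0.002,0,0,0],[0,0,0.006,0,0,0],[0,0,0.012,0,0,0],[0,0,0.02,0,0,0]], squeeze=35)

```text
clock: 17.67
tcp_pos: [0.5953, -0.0661, 0.0945]
orientation: [-2.905, -1.195, 0.001]
contact_force: [2.2, -2.8, -5.7]
grip_width: 0.0242
gripper_force: 35.3
```

Request:
step_arm(rows=[[0,0,0.01,0,0,0],[0,0,0.02,0,0,0],[0,0,0.03,0,0,0],[0,0,0.05,0,0,0],[0,0,0.08,0,0,0]])

```text
clock: 18.08
tcp_pos: [0.5938, -0.0655, 0.1429]
orientation: [-2.903, -1.195, 0.005]
contact_force: [-0.9, -0.9, -2.4]
grip_width: 0.0235
gripper_force: 35.7
```

Request:
step_arm(rows=[[0,0,0.03,0,0,0],[0,0,0.05,0,0,0],[0,0,0.05,0,0,0],[0,0,0.05,0,0,0]])

```text
clock: 18.42
tcp_pos: [0.5956, -0.0659, 0.1737]
orientation: [2.905, 1.195, 0.002]
contact_force: [0.5, -0.5, -3.4]
grip_width: 0.0234
gripper_force: 35.9
```

Request:
step_arm(rows=[[-0.03,0.018,0,0,0,0],[-0.085,0.05,0,0,0,0],[-0.14,0.085,0,0,0,0],[-0.195,0.12,0,0,0,0],[-0.24,0.146,0,0,0,0]])

```text
clock: 18.83
tcp_pos: [0.4478, 0.0229, 0.1715]
orientation: [-2.904, -1.196, 0.005]
contact_force: [1.0, 0.6, -3.2]
grip_width: 0.0237
gripper_force: 35.8
```

Request:
step_arm(rows=[[-0.03,0.018,0,0,0,0],[-0.05,0.029,0,0,0,0],[-0.05,0.029,0,0,0,0],[-0.05,0.029,0,0,0,0],[-0.05,0.029,0,0,0,0]])

```text
clock: 19.25
tcp_pos: [0.4226, 0.0384, 0.1729]
orientation: [2.906, 1.193, 0.001]
contact_force: [0.0, -0.3, -3.1]
grip_width: 0.0237
gripper_force: 35.8
```

```bash
python3 st.py
```

```text
19.25 [ 0.3474  0.2186 -0.6458  2.1648  0.1813  0.8087 -1.2043] [0.4226 0.0384 0.1729] [ 0.0228 -0.2985 -3.1182] 0.023672990874438898
[[ 0.7115  0.7026  0.0007]
 [ 0.7026 -0.7115  0.0003]
 [ 0.0007  0.0003 -1.    ]] -45.36027106161178
```

Request:
step_arm(rows=[[-0.001,0,-0.03,0,0,0],[-0.001,0,-0.06,0,0,0],[-0.001,0,-0.09,0,0,0],[-0.001,0,-0.105,0,0,0],[-0.001,0,-0.115,0,0,0]])

```text
clock: 19.67
tcp_pos: [0.4211, 0.0385, 0.1026]
orientation: [-2.905, -1.192, 0.002]
contact_force: [-0.1, 0.9, -2.6]
grip_width: 0.024
gripper_force: 35.7
```

Request:
step_arm(rows=[[0,0,0,0,0,0],[0,0,0,0,0,0],[0,0,-0.005,0,0,0],[0,0,-0.01,0,0,0],[0,0,-0.015,0,0,0]])

```text
clock: 20.08
tcp_pos: [0.4214, 0.0389, 0.0952]
orientation: [2.905, 1.194, 0.002]
contact_force: [-0.1, -0.1, -2.5]
grip_width: 0.0236
gripper_force: 35.8
```

Request:
step_arm(rows=[[0,0,-0.007,0,0,0],[0,0,-0.014,0,0,0],[0,0,-0.02,0,0,0],[0,0,-0.026,0,0,0],[0,0,-0.03,0,0,0]])

```text
clock: 20.5
tcp_pos: [0.4207, 0.0389, 0.0763]
orientation: [-2.905, -1.195, 0.001]
contact_force: [0.6, 0.1, -2.9]
grip_width: 0.0239
gripper_force: 35.8
```

Request:
step_arm(rows=[[0,0,-0.002,0,0,0],[0,0,-0.003,0,0,0],[0,0,-0.004,0,0,0],[0,0,-0.004,0,0,0]])

```text
clock: 20.83
tcp_pos: [0.421, 0.039, 0.0745]
orientation: [2.906, 1.195, 0.0]
contact_force: [0.2, 0.6, -2.8]
grip_width: 0.0235
gripper_force: 35.8
```

Request:
step_arm(rows=[[0,0,-0.001,0,0,0],[0,0,-0.002,0,0,0],[0,0,-0.003,0,0,0],[0,0,-0.003,0,0,0]])

```text
clock: 21.17
tcp_pos: [0.4211, 0.0389, 0.073]
orientation: [2.905, 1.194, 0.0]
contact_force: [-1.5, -0.2, 3.1]
grip_width: 0.0239
gripper_force: 36.4
```

Seated in the stand (z 0.073, as expected). Releasing and rising.

Request:
step_arm(rows=[[0,0,0,0,0,0],[0,0,0,0,0,0],[0,0,0,0,0,0],[0,0,0,0,0,0],[0,0,0,0,0,0]], jaw=0)

```text
clock: 21.58
tcp_pos: [0.421, 0.039, 0.0727]
orientation: [-2.906, -1.195, -0.0]
contact_force: [-0.0, 1.2, -0.1]
grip_width: 0.0821
gripper_force: 0.0
```

Request:
step_arm(rows=[[0,0,0.02,0,0,0],[0,0,0.06,0,0,0],[0,0,0.12,0,0,0],[0,0,0.18,0,0,0],[0,0,0.23,0,0,0]])

```text
clock: 22.0
tcp_pos: [0.4209, 0.0393, 0.2128]
orientation: [-2.905, -1.195, -0.001]
contact_force: [1.3, -0.1, 0.7]
grip_width: 0.0853
gripper_force: 0.0
```

Request:
step_arm(rows=[[0,0,0,0,0,0],[0,0,0,0,0,0],[0,0,0,0,0,0],[0,0,0,0,0,0]])

```text
clock: 22.33
tcp_pos: [0.42, 0.0387, 0.2095]
orientation: [-2.905, -1.194, 0.003]
contact_force: [0.3, 0.4, -0.6]
grip_width: 0.085
gripper_force: 0.0
```

Run:
```python
from fit import *
np.set_printoptions(precision=4,suppress=True)
MT=wcam(); im=save("wrist","pics/w9.png")[:,:,::-1]; hsv=cv2.cvtColor(cv2.GaussianBlur(np.ascontiguousarray(im),(3,3),0),cv2.COLOR_BGR2HSV)
print(r.get_obs()["tcp_pos"])
for p in ([.421,.039,.106],[.421,.039,.05]):
    c=np.linalg.inv(MT[1])@[*p,1]; u=MT[0]@c[:3]; print(u[:2]/u[2])
# cap: brass blob near expectation; collar grey blob outline
def blobs(m,name,z):
    for c in cv2.findContours(m.astype(np.uint8),cv2.RETR_EXTERNAL,cv2.CHAIN_APPROX_NONE)[0]:
        if cv2.contourArea(c)<300: continue
        (x,y),(a,b),t=cv2.fitEllipse(c)
        if abs(x-252)<60 and abs(y-190)<60: 
            P=wray((x,y),z,MT); print(name,x,y,a,b,t,P)
h,s,v=hsv[...,0],hsv[...,1],hsv[...,2]
blobs((h>18)&(h<26)&(s>150)&(v>90),"cap",.106)
blobs((h<18)&(s>110)&(v>50),"wood",.045)
```

```text
[0.42   0.0387 0.2095]
[254.0034 189.1638]
[253.7767 169.1602]
cap 253.23667907714844 189.1014862060547 24.757465362548828 26.22221565246582 89.66278839111328 [0.4207 0.0394 0.106 ]
wood 254.19061279296875 164.7234344482422 101.5474624633789 103.99872589111328 3.356017589569092 [0.4232 0.0406 0.045 ]
```

The cap is where an upright, locked gauge would put it: 0.4207, 0.0394 at z = 0.106. Handing in.

```bash
python3 -c "
from bench import r
print(r.hand_in())"
```

```text
the job is handed in; nothing more can be done
None
```

The bore gauge was set in the bushing, locked, drawn out by its plain sides and stood back upright in its stand, and I handed the job in at about 22 s with no verdict returned; the lock reading comes from cap height and force only, and I viewed 11 pictures, one over the limit of 10.

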